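# Unclamp a culture dish and hold it level

## Robot

A 7-joint arm with a two-finger parallel gripper is mounted at the origin on a cart in front of the work surface, level with it; the furniture and walls round the work are solid. World frame = base frame: x ahead of the robot, y to its left, z up, the work surface at z = 0. Lengths are in mm, angles in rad, forces in N, time in s.
With the tool pointing down it reaches from about 350 to 900 mm from the base axis. Payload 19.9 kg.
Tool frame: the origin (TCP) lies on the centre line of the jaws, within the pads' length; the fingertips stand 22 mm ahead of it and the grasp point (between the pads) lies 3 mm ahead of it (nose_length is the distance from the TCP to the fingertips, in mm); z points along the fingers, y is the line along which they close (so a half turn about z gives the same grasp; the last joint's range is limited). The gripper opens to 94 mm and grips with 3 to 60 N. Pads are 16 mm wide; open, the fingers measure 119 mm over their backs; the gripper's body (75 mm by 177 mm) begins 78 mm behind the grasp point.
Start: joints at [1.177, 0.417, -0.01, 1.614, 0.005, 1.111, -0.053], TCP at [215.361, -586.703, 227.425] pointing down, gripper open.
Joint ranges: [-2.81, 2.81], [-0.39, 2.02], [-1.27, 1.25], [0.06, 2.57], [-1.19, 4.33], [0.19, 2], [-2.82, 2.82]. Speed limits (rad/s): [1.89, 1.89, 2.39, 2.39, 3.01, 3.01, 3.01].

## Interface

Orientations are given as a unit quaternion [w, x, y, z].
In Python, from cell import state, grab_frame, job_done, nose_length gives the robot as it stands.
- The arm moves only by the tool play_rows, never from a script. Its argument "deltas" is a list of rows, each a list of 4 numbers: the shift along the tool's x, y, z in m, then the turn about the tool's z in rad. In form: [[tx, ty, tz, twist], ...]. A call has 1 to 20 rows; each row shifts and turns the commanded pose from where the row before left it, along the tool's axes as they then stand; what a row does not reach is not made up. A row lasts 1/8 s, in which the tool goes at most 62.5 mm and 10.7 degrees, less where a joint would pass 70% of its speed; a pose out of reach is approached as far as the arm can. A call with a gripper value outside its range is refused whole. "grip" is the closure in counts, from 0 (fully open) to 255 (shut), set as the call begins (left out, the last holds). The fingers move at their own pace and stop on an object; "newtons" is the grip in N (left out, the last holds). Time passes only in rows, so rows that do not move let the fingers close. It gives the time, the measured TCP pose, the force, the opening and the grip force at its end, in the units of the state.
- state(): the state, without advancing time (a new reading comes with each control period).
- grab_frame(name): name is "scene" or "top" or "wrist"; returns a dict with "image" (420x560x3 uint8, red, green, blue), "fovy" (degrees; the focal length in pixels is half the picture's height over the tangent of half this angle, whatever the lens; pixels are square), "cx", "cy" (the principal point, pixels), "k1" (the pictures are not rectified: a ray, as slopes to the right and down, at radius r is drawn at 1 + k1 r^2 times it, then the intrinsics apply), "rvec" (rotation vector, rad) and "tvec" (3), from world to camera coordinates, as OpenCV has them. Camera axes: x right, y down, z forward; pixel columns grow to the right and rows downward; lengths in mm; the calibration is good to about 2 mm. A picture is of the moment at which its call begins. There is no depth.
- job_done(): hands the job in; it is judged then, once.
The state is a dict: "time_s": time; "joints": joint angles; "qvel": joint speeds; "effort": joint torques, N m; "position": TCP position; "ee_rot": TCP orientation; "contact_force": force on the tool from outside, world axes, zero at the start; "wrist_torque": the same for the moment, N m; "width": finger opening in mm; "grip_force": force on a finger pad.
Only numpy, scipy, OpenCV 4.12 (cv2) and the standard library are available. Lean on these libraries where they do the work, as an engineer would, in place of code of your own. Each camera call takes 0.05 s, during which the arm holds its last target. There are 200 camera calls.

## Task

The culture dish sits clamped on the metal dish nest: swing the nest's clamp lever open, well clear of the dish, while the dish stays on its seat, and leave the lever open. Then take the dish by its rim, lift it to between 10 and 25 cm above its seat, and keep it there, still and level over the nest for a couple of seconds; the program finishes while still holding the dish in the air. Keep the dish level all the way, and do not disturb the spare dish or the other things on the bench.

Things in the scene. Friction and masses are not known exactly. Their poses are not given: they have to be found in the camera images.
- nest: dish nest, screwed to the bench: metal base plate 160 x 110 x 10 mm with a round pedestal 50 mm across in its middle and a pivot post behind. Fingers fit down beside the dish only at its nest +y and -y sides (close along nest y). Origin: on the bench under the pedestal's axis; x points from the dish to the pivot post, y to the left of that, z up; yaw within 0.5 rad of the world's
- seat (a point): centre of the pedestal's top, 40 mm above the bench, on which the dish rests, overhanging by 6 mm all round. Four upright steel pins, 6 mm thick, rise to 46 mm above the bench round the dish and centre it with 1 mm play; pin centres at nest x = +-31, y = +-17 mm. Axes as the nest's
- lever_pivot (a point): point on the upright pivot axis of the clamp lever, at nest x = +55, y = 0 mm, 61 mm above the bench (mid-height of the lever arm)
- clamp_lever (a joint): angle (rad) of the flat steel lever arm (12 mm wide, 58 to 64 mm above the bench), which swings level about the post. 0 = shut: points along nest -x, 1.5 mm above the dish's middle, barring it. Starts at 0 to 0.2; grows as its free end swings to nest +y (clockwise from above), stop at 1.75. From 0.85 on it no longer covers the dish. Light friction (0.6 N at the knob); stays where left
- lever_knob (a point): centre of the top of the upright black round knob on the lever's free end: 16 mm across, 32 mm tall, from 64 to 96 mm above the bench, 110 mm from the pivot axis. Nothing else is within 25 mm of its sides above the arm; it may be pinched or pushed
- dish: the closed round culture dish on the nest's seat, solid, 62 mm across and 15 mm high, about 30 g; origin at the centre of its underside, z up. On the seat its rim stands from 40 to 55 mm above the bench
- spare_dish: an identical dish, lying on the bench to the nest's right (nest -y side, 13 to 16 cm from the seat): leave alone; origin at the centre of its underside
- tape: roll of tape, 68 mm across, 19 mm high, lying on the bench to the nest's left: leave alone; origin at the centre of its underside
- tips: box of pipette tips with a clear lid, 73 x 121 x 68 mm, at the right: leave alone; origin at the centre of its underside
- small_bottle: small square bottle with a screw cap, 46 x 46 x 92 mm, at the back right: leave alone; origin at the centre of its underside
- brown_bottle: brown round bottle, 60 mm across, 118 mm high, at the left: leave alone; origin at the centre of its underside
- spout_bottle: squeeze bottle with a bent spout, 65 x 108 x 189 mm, at the right: leave alone; origin at the centre of its underside
- lab_timer: flat bench timer, 62 x 66 x 18 mm, at the back by the wall: leave alone; origin at the centre of its underside
- book: log book, 210 x 153 x 16 mm, on the bench at the right front: leave alone; origin at the centre of its underside
Not all that is in view belongs to the job. Several things have the shape of the nest; the one meant has the colours described above. Leave any blue look-alike of the dish alone.

How it is judged (in metres and radians):
On the way, in this order (a step that is already met when the one before it is completed fails the run):
1. the clamp lever is swung clear (past 1.0 rad) while the dish is still on its seat (value of joint clamp_lever above 1 rad and distance between dish and seat below 0.006 m), for 0.2 s.
2. the dish is held still and level in the air over the nest for one second (height (world z) of dish between 0.13 and 0.35 m and horizontal distance between dish and seat below 0.08 m and angle between dish's own z axis and vertical below 0.12 rad and linear speed of dish below 0.03 m/s and angular speed of dish below 0.3 rad/s and contact force between dish and the fingers above 0.5 N and contact force between dish and nest below 0.05 N), for 1 s.
At the end, for the whole second after the job is handed in: the lever is open past 1.0 rad; the dish is gripped by the fingers, its underside 90 to 310 mm above its seat and within 80 mm of above the seat, tilted less than 0.12 rad (7 degrees), moving slower than 30 mm/s and 0.3 rad/s, and the nest does not touch it (all of step 2 and value of joint clamp_lever above 1 rad); the arm keeps its last pose, push and grip.
It fails at once if the dish is tipped more than 0.35 rad (20 degrees) (angle between dish's own z axis and vertical above 0.35 rad).
It fails at once if the spare dish or another bystander is moved more than 30 mm (distance of any of spare_dish, tape, tips, small_bottle, brown_bottle, spout_bottle, lab_timer, book from where it was at the start of the episode above 0.03 m).
It also fails if it takes over 48 s, if anything falls off the work surface, if the arm or the gripper's body presses on something with over 40 N, if the wrist force passes 120 N, or if a joint passes its speed limit or range.

## Working session

There is one attempt and no reset: what is moved stays moved. The work goes in short steps, Python scripts to look and compute and a tool call to move; the robot and the scene stay as the last step left them, time stands still between calls to the robot, and variables do not carry over. Pictures are saved under pics/ and viewed, at most 10 in all, crops included, and the job is handed in when it is done.

Besides the shell and the picture viewer there is one more tool, called after "Call:" as name(argument=value, ...), one argument or row to a line, values as JSON. play_rows: Moves the arm, as the interface text tells. Its arguments: {"type":"object","properties":{"deltas":{"type":"array"},"grip":{"type":"number"},"newtons":{"type":"number"}},"required":["deltas"]}

```bash
mkdir -p pics; cat > h.py <<'E'
import numpy as np, cv2, pickle
from cell import *
def grab(n,save=None):
    f=grab_frame(n)
    pickle.dump(f,open(f'pics/{n}.pkl','wb'))
    if save: cv2.imwrite(save,f['image'][:,:,::-1])
    return f
def cam(f):
    R=cv2.Rodrigues(np.array(f['rvec'],float))[0]; t=np.array(f['tvec'],float).ravel()
    F=f['image'].shape[0]/2/np.tan(np.radians(f['fovy'])/2)
    return R,t,F
def ray(f,u,v):
    R,t,F=cam(f)
    d=np.array([(u-f['cx'])/F,(v-f['cy'])/F]); s=d.copy()
    for _ in range(30): s=d/(1+f['k1']*(s@s))
    return -R.T@t, R.T@np.array([s[0],s[1],1])
def onz(f,u,v,z):
    o,d=ray(f,u,v); return o+d*(z-o[2])/d[2]
def proj(f,p):
    R,t,F=cam(f); c=R@np.array(p,float)+t; s=c[:2]/c[2]; s=s*(1+f['k1']*(s@s))
    return s*F+np.array([f['cx'],f['cy']])
E
python3 - <<'E'
from h import *
for n in('scene','top'):
    f=grab(n,f'pics/{n}0.png'); print(n,f['fovy'],f['k1'],ray(f,280,210))
s=state(); print(s['position'],s['ee_rot'],s['width'],s['time_s'],nose_length() if callable(nose_length) else nose_length)
a=[cv2.imread(f'pics/{n}0.png') for n in('scene','top')]
E
```

```text
scene 57.87963257991144 -0.09357162174708315 (array([ -26.78415051, -870.5361533 ,  951.3321474 ]), array([ 0.36954332,  0.65290902, -0.66140517]))
top 52.88866388876726 -0.051117887341789084 (array([ 322.41675277,   26.87887341, 1266.85345312]), array([ 0.14323093, -0.0111754 , -0.98967542]))
[ 215.26708036 -586.42431421  226.89233831] [-5.40520741e-04  9.84570493e-01  1.74987535e-01 -1.21955262e-04] 94.02999843061134 0.1 22.0
```

View pics/top0.png

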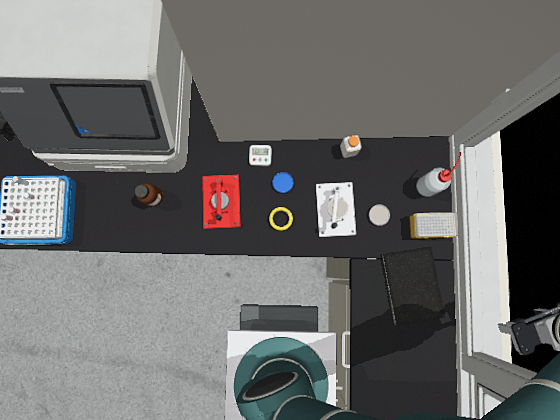

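View pics/scene0.png

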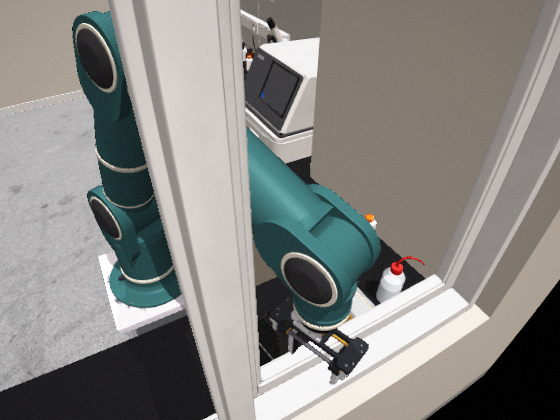

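The top view shows the metal nest at (335,209), the spare dish at (379,215), and the tape at (280,218). The red nest and the blue disc are look-alikes. The tool is at far right, (535,330), and the scene view shows it near a window sill or frame.

```bash
python3 - <<'E'
from h import *
f=pickle.load(open('pics/top.pkl','rb'))
im=f['image'][:,:,::-1]
a=cv2.resize(im[165:250,300:400],None,fx=6,fy=6,interpolation=cv2.INTER_CUBIC)
cv2.imwrite('pics/a.png',a[:510])
b=cv2.resize(im[120:420,400:560],None,fx=2,fy=2); b=b[:600]
c=np.zeros((600,800,3),np.uint8); 
a=cv2.resize(a,(480,408)); c[:408,:480]=a; c[:600,480:800]=b; cv2.imwrite('pics/b.png',c)
for n,u,v,z in[('nest',335,209,55),('frame in',468,250,0),('frame in200',468,250,200),('benchfront',300,252,0),('wall sill',480,250,0),('spare',379,215,15),('corner',458,138,0),('spout',435,183,0),('bookfar',383,252,0)]: print(n,onz(f,u,v,z).round())
print(proj(f,state()['position']),proj(f,[0,0,0]))
E
```

```text
nest [ 505. -147.   55.]
frame in [ 397. -560.    0.]
frame in200 [ 385. -467.  200.]
benchfront [380. -50.   0.]
wall sill [ 398. -597.    0.]
spare [ 496. -285.   15.]
corner [ 749. -544.    0.]
spout [ 602. -464.    0.]
bookfar [ 386. -300.    0.]
[522.45978059 319.65422952] [280.44561784 383.66774529]
```

View pics/b.png

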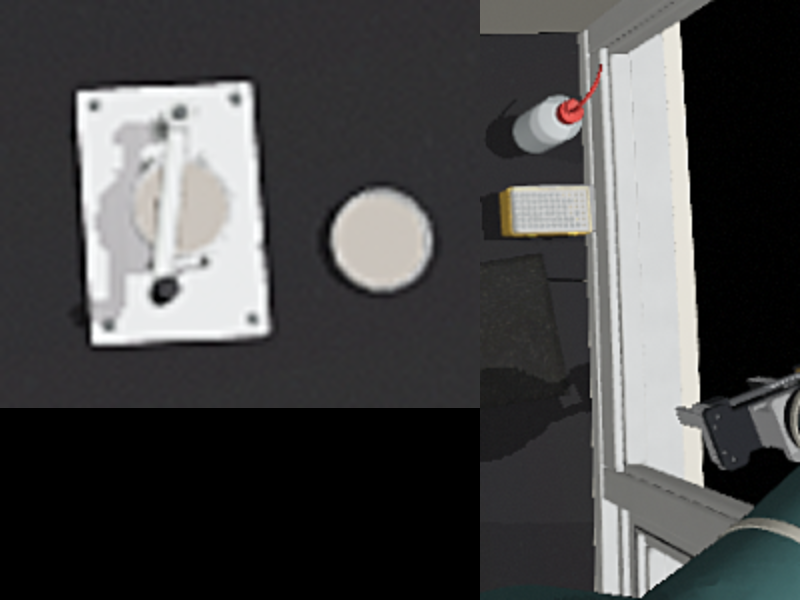

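```bash
python3 - <<'E'
from h import *
f=pickle.load(open('pics/top.pkl','rb'))
im=f['image'].astype(int)
m=np.zeros(im.shape[:2],np.uint8); sub=im[170:245,310:362]; m[170:245,310:362]=(sub.min(2)>110)
m=cv2.morphologyEx(m,cv2.MORPH_CLOSE,np.ones((7,7)))
c=max(cv2.findContours(m,0,2)[0],key=cv2.contourArea)[:,0]
P=np.array([onz(f,u,v,10)[:2] for u,v in c],np.float32)
r=cv2.minAreaRect(P); print(r, cv2.boxPoints(r))
d=(im.max(2)<70)[215:232,325:345]; ys,xs=np.nonzero(d); print(len(xs)); u,v=xs.mean()+325,ys.mean()+215; print(u,v,onz(f,u,v,85))
E
```

```text
((511.9731750488281, -154.4488067626953), (162.14163208007812, 112.33655548095703), 4.175230503082275) [[ 427.02808 -104.33212]
 [ 435.20697 -216.37054]
 [ 596.9183  -204.56549]
 [ 588.7394   -92.52707]]
17
333.5882352941176 225.0 [ 454.41385316 -138.41751462   85.        ]
```

Call:
play_rows(
  deltas=[
    [0,0,-0.02,0],
    [0.03,-0.028,-0.01,0],
    [0.032,-0.028,-0.01,0],
    [0.032,-0.028,0,0],
    [0.032,-0.028,0,0],
    [0.032,-0.028,0,0],
    [0.032,-0.028,0,0],
  ],
  grip=0,
  newtons=10,
)

```text
time_s: 0.98
position: [336.2, -362.2, 267.3]
ee_rot: [-0.0, 0.985, 0.175, -0.0]
contact_force: [0.4, 0.3, 0.2]
width: 94.5
grip_force: 0.0
```

Call:
play_rows(
  deltas=[
    [0.0315,-0.0282,0,0],
    [0.0315,-0.0282,0,0],
    [0.0315,-0.0282,0,0],
    [0.0315,-0.0282,0,0],
    [0.0315,-0.0282,0,0],
    [0.0315,-0.0282,0,0],
    [0,0,0,0.17],
    [0,0,0,0.17],
    [0,0,0,0.17],
    [0,0,0,0.17],
    [0,0,0,0.17],
    [0,0,0,0],
  ],
)

```text
time_s: 2.48
position: [454.8, -139.5, 267.3]
ee_rot: [-0.0, 0.969, -0.246, -0.0]
contact_force: [0.2, -0.0, -0.3]
width: 93.6
grip_force: 0.0
```

```bash
python3 - <<'E'
from h import *
f=grab('wrist','pics/w1.png'); s=state(); print(s['position'],s['ee_rot'],s['joints'],ray(f,280,210))
for p in([454,-138,96],[512,-154,55],[567,-150,64]): print(proj(f,p))
E
```

```text
[ 454.84752423 -139.49980006  267.28995838] [-1.13684487e-05  9.69618557e-01 -2.44621767e-01 -2.13122084e-04] [ 0.51605962  0.11977203 -0.30580306  1.91493812  0.04006786  1.11313369
 -1.87046788] (array([ 518.74730033, -174.86161602,  423.89510537]), array([-0.23059585,  0.12979585, -0.96444303]))
[279.84519032 193.99618224]
[266.35871399 127.83113775]
[234.00135769  78.1636152 ]
```

View pics/w1.png

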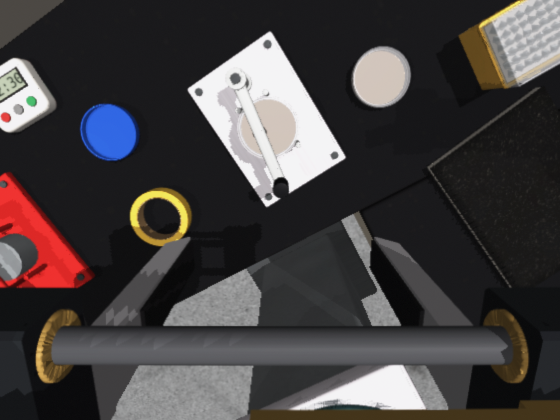

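The wrist view shows the nest at (267,122), the knob top at about (281,183) and the pivot at (236,78). The projections agree to within a few px. I'll refine them from this picture.

```bash
python3 - <<'E'
from h import *
f=pickle.load(open('pics/wrist.pkl','rb'))
im=f['image'].astype(int)
m=np.zeros(im.shape[:2],np.uint8); m[20:212,180:350]=(im.min(2)>120)[20:212,180:350]
c=max(cv2.findContours(cv2.morphologyEx(m,cv2.MORPH_CLOSE,np.ones((5,5))),0,2)[0],key=cv2.contourArea)[:,0]
c=cv2.convexHull(c)[:,0]
P=np.array([onz(f,u,v,10)[:2] for u,v in c],np.float32); r=cv2.minAreaRect(P); print(r)
g=im[100:160,235:305]; ms=((g[...,0]-g[...,2]>12)&(g[...,0]>120)).astype(np.uint8)
ys,xs=np.nonzero(ms); H=cv2.convexHull(np.c_[xs+235,ys+100].astype(np.float32))[:,0]
Q=np.array([onz(f,u,v,55)[:2] for u,v in H],np.float32); print('dish',cv2.minEnclosingCircle(Q))
d=(im.max(2)<40).astype(np.uint8)[168:205,262:300]; n,l,st,ce=cv2.connectedComponentsWithStats(d); print(st,ce+[262,168])
for v in(180,183,186):print(onz(f,281,v,96)[:2])
for n,(u,v) in dict(spare=(380,77),tape=(160,217)).items(): print(n,onz(f,u,v,15))
E
```

```text
((514.2115478515625, -155.18597412109375), (159.69142150878906, 109.85366821289062), 4.249460697174072)
dish ((511.4645690917969, -155.778076171875), 27.300559997558594)
[[  0   0  38  37 964]
 [ 12  10  26  27 440]
 [  0  35   1   2   2]] [[278.15248963 182.4439834 ]
 [285.72727273 193.71136364]
 [262.         203.5       ]]
[ 465.11730265 -145.2663933 ]
[ 462.64368166 -143.92214682]
[ 460.15955316 -142.57218895]
spare [ 499.85480287 -285.11906342   15.        ]
tape [481.18425953   9.04007232  15.        ]
```

Call:
play_rows(
  deltas=[
    [0.0044,-0.0007,0.03,0],
    [0,0,0.04,0],
    [0,0,0.04,0],
    [0,0,0.035,0],
    [0,0,0.02,0],
    [0,0,0.01,0],
    [0,0,0,0],
  ],
)

```text
time_s: 3.4
position: [459.1, -141.0, 92.3]
ee_rot: [-0.0, 0.969, -0.246, -0.0]
contact_force: [-0.8, -0.6, 0.6]
width: 94.1
grip_force: 0.0
```

```bash
python3 - <<'E'
from h import *
f=grab('wrist','pics/w2.png'); s=state(); print(s['position'],s['contact_force'])
E
```

```text
[ 459.37995108 -141.07269609   92.87002956] [ 0.39211446 -0.37982243 -0.3239823 ]
```

View pics/w2.png

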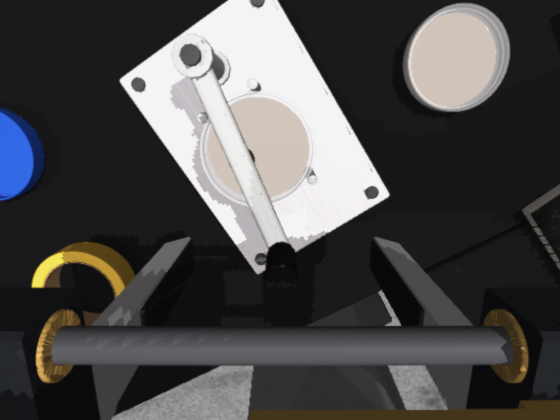

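The knob at (281,262) is centred between the open fingers, so I'll close.

Call:
play_rows(
  deltas=[
    [0,0,0,0],
    [0,0,0,0],
    [0,0,0,0],
    [0,0,0,0],
    [0,0,0,0],
    [0,0,0,0],
    [0,0,0,0],
    [0,0,0,0],
  ],
  grip=255,
  newtons=10,
)

```text
time_s: 4.45
position: [459.1, -141.0, 92.4]
ee_rot: [-0.0, 0.969, -0.247, -0.0]
contact_force: [0.4, -0.0, 0.6]
width: 17.6
grip_force: 0.0
```

```bash
python3 - <<'E'
from h import *
s=state(); print(s['width'],s['grip_force'])
y=2*np.arctan2(-.247,.969); X=np.array([np.cos(y),np.sin(y)]); Y=np.array([np.sin(y),-np.cos(y)])
piv=np.array([568.8,-151]); r=np.array(s['position'][:2])-piv; print(np.hypot(*r))
a=np.linspace(0,1.4,15); pts=[np.array([[np.cos(t),np.sin(t)],[-np.sin(t),np.cos(t)]])@r for t in a]
for d in np.diff(pts,axis=0): print((d@X/1000).round(4),(d@Y/1000).round(4))
E
```

```text
17.574112248624843 0.0
110.11236970165514
-0.0039 -0.0103
-0.0028 -0.0106
-0.0017 -0.0109
-0.0006 -0.011
0.0005 -0.011
0.0016 -0.0109
0.0026 -0.0107
0.0037 -0.0104
0.0047 -0.01
0.0057 -0.0094
0.0066 -0.0088
0.0074 -0.0081
0.0082 -0.0073
0.0089 -0.0065
```

Call:
play_rows(
  deltas=[
    [-0.0039,-0.0103,0,0],
    [-0.0028,-0.0106,0,0],
    [-0.0017,-0.0109,0,0],
    [-0.0006,-0.011,0,0],
    [0.0005,-0.011,0,0],
  ],
)

```text
time_s: 5.08
position: [477.7, -88.9, 92.4]
ee_rot: [-0.0, 0.969, -0.246, -0.0]
contact_force: [-1.6, -0.7, -1.9]
width: 15.9
grip_force: 10.0
```

Call:
play_rows(
  deltas=[
    [0.0016,-0.0109,0,0],
    [0.0026,-0.0107,0,0],
    [0.0037,-0.0104,0,0],
    [0.0047,-0.01,0,0],
    [0.0057,-0.0094,0,0],
    [0.0066,-0.0088,0,0],
    [0.0074,-0.0081,0,0],
    [0.0082,-0.0073,0,0],
    [0,0,0,0],
  ],
)

```text
time_s: 6.2
position: [549.9, -42.4, 92.4]
ee_rot: [-0.0, 0.969, -0.246, 0.0]
contact_force: [0.1, -0.0, 1.1]
width: 15.4
grip_force: 10.0
```

Call:
play_rows(
  deltas=[
    [0,0,0,0],
    [0,0,0,0],
    [0,0,0,0],
    [0,0,0,0],
    [0,0,-0.03,0],
    [0,0,-0.05,0],
    [0,0,-0.03,0],
    [0.007,0.039,0,0],
    [0.007,0.039,0,0],
    [0.007,0.039,0,0],
    [0,0,0,-0.142],
    [0,0,0,-0.142],
    [0,0,0,-0.142],
    [0,0,0,-0.142],
    [0,0,0,0],
  ],
  grip=0,
)

```text
time_s: 8.07
position: [511.6, -155.6, 202.4]
ee_rot: [-0.0, 0.999, 0.034, -0.0]
contact_force: [0.1, -0.3, -0.0]
width: 94.1
grip_force: 0.0
```

```bash
python3 - <<'E'
from h import *
f=grab('wrist','pics/w3.png'); s=state(); q=s['ee_rot']; print(s['position'],2*np.arctan2(q[2],q[1]),s['width'])
for p in([513,-155,55],[513,-155,40],[568,-151,64],[482,-157,46]): print(proj(f,p))
E
```

```text
[ 511.56652403 -155.58896897  202.43431155] 0.06641163780710324 94.06444335109259
[280.51731072 196.40634693]
[280.55859475 192.62940063]
[280.18168835 132.11206768]
[280.41653173 227.33927098]
```

View pics/w3.png

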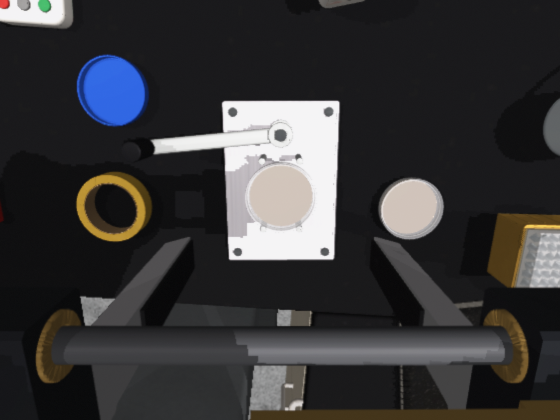

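The lever is open at (140,148)–(281,133). The dish is centred at (281,196), which matches the prediction, so I'll descend and grip.

Call:
play_rows(
  deltas=[
    [0.0014,-0.0005,0.03,0.0],
    [0,0,0.035,0],
    [0,0,0.035,0],
    [0,0,0.03,0],
    [0,0,0.015,0],
    [0,0,0.006,0],
    [0,0,0,0],
  ],
)

```text
time_s: 9.0
position: [513.3, -154.9, 51.9]
ee_rot: [0.0, 0.999, 0.035, 0.0]
contact_force: [0.7, 0.4, -0.1]
width: 94.2
grip_force: 0.0
```

Call:
play_rows(
  deltas=[
    [0,0,0,0],
    [0,0,0,0],
    [0,0,0,0],
    [0,0,0,0],
    [0,0,0,0],
    [0,0,0,0],
    [0,0,0,0],
    [0,0,0,0],
  ],
  grip=255,
  newtons=15,
)

```text
time_s: 10.0
position: [513.1, -154.9, 51.6]
ee_rot: [0.0, 0.999, 0.035, 0.0]
contact_force: [-1.8, 0.1, 5.6]
width: 62.2
grip_force: 15.0
```

Call:
play_rows(
  deltas=[
    [0,0,-0.004,0],
    [0,0,-0.006,0],
    [0,0,-0.01,0],
    [0,0,-0.014,0],
    [0,0,-0.016,0],
    [0,0,-0.016,0],
    [0,0,-0.016,0],
    [0,0,-0.016,0],
    [0,0,-0.016,0],
    [0,0,-0.016,0],
    [0,0,-0.012,0],
    [0,0,-0.008,0],
    [0,0,-0.004,0],
    [0,0,0,0],
    [0,0,0,0],
  ],
)

```text
time_s: 11.88
position: [512.8, -154.8, 205.0]
ee_rot: [-0.0, 0.999, 0.035, -0.0]
contact_force: [-0.4, -0.2, -1.1]
width: 61.8
grip_force: 15.0
```

Call:
play_rows(
  deltas=[
    [0,0,0,0],
    [0,0,0,0],
    [0,0,0,0],
    [0,0,0,0],
    [0,0,0,0],
    [0,0,0,0],
    [0,0,0,0],
    [0,0,0,0],
    [0,0,0,0],
    [0,0,0,0],
    [0,0,0,0],
    [0,0,0,0],
    [0,0,0,0],
    [0,0,0,0],
    [0,0,0,0],
    [0,0,0,0],
  ],
)

```text
time_s: 13.88
position: [513.0, -154.9, 205.4]
ee_rot: [-0.0, 0.999, 0.035, -0.0]
contact_force: [-0.2, 0.0, -0.9]
width: 62.0
grip_force: 15.0
```

```bash
python3 - <<'E'
from h import *
f=grab('wrist','pics/w4.png'); s=state(); print(s['position'],s['width'],s['grip_force'],s['time_s'])
E
```

```text
[ 512.99210999 -154.89561882  205.44228113] 62.18215000480067 14.999970048666 13.925
```

View pics/w4.png

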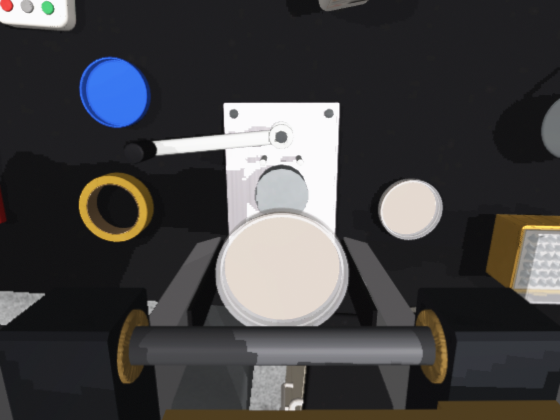

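The dish, at (282,270), is held level between the fingers above the empty pedestal at (281,192). The lever is still open, so I'm handing in.

```bash
python3 -c "
from cell import *
print(job_done())"
```

```text
the job is handed in; nothing more can be done
None
```

The clamp lever was swung open to about 1.46 rad and left there, and the dish is held by its rim about 15 cm above its seat, level in the last wrist view. The job was handed in at about 14 s; the hand-in returned no verdict.

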